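Lock the child-resistant cap on the coin-cell canister

TASK

Put the coin-cell canister away safe: pick up the red cap with the upright grip bar, set it in the mouth of the yellow canister, press it down against the spring and twist it clockwise until its lugs catch and it stays down level by itself when you let go. Do it by feel and gently, never loading the canister with more than 40 N in all, and leave everything else on the bench where it is.

Things in the scene. Friction and masses are not known exactly. Their poses are not given: they have to be found in the camera images.
- cap: Red push-and-turn cap, about 80 g, standing on its plug. Origin: centre of the plug's underside; z up. Plug 39 mm diameter, z = 0 to 22 mm. At its foot (z = 0 to 5 mm) three lugs, 8 mm wide, reach 27.5 mm from the axis, at 0 and +-120 degrees from the cap's x. Rim disc 68 mm diameter, z = 22 to 26 mm, with a white mark over the +x lug.
- cap_grip (a point): Middle of the cap's upright grip bar, 38 mm above the cap's origin, same axes. The bar is 44 mm long along x, 12 mm thick along y and 24 mm high (26 to 50 mm above the cap's origin); take it across its thickness.
- canister: Yellow canister, 72 mm diameter, 100 mm tall, screwed to the bench by a 112 mm square, 6 mm steel foot plate (does not move). Origin: centre of its underside; z up. A red rib outside marks +x. Inside the mouth are a blue catch ring and below it a white spring pad. Heights h below are of the cap's origin above the canister's.
- canister_mouth (a point): Centre of the canister's mouth, 100 mm above its origin, same axes. Bore 59 mm, flaring to 64 mm over the top 5 mm. With cap and rib marks lined up the lugs land on top of the ring at h = 94 mm; turned clockwise under a light push they drop through the gaps. The cap's rim meets the mouth at h = 78 mm, as deep as it goes.
- ring_centre (a point): Centre of the blue ring's top, 94 mm above the canister's origin, canister's axes. Ring: bore 45 mm, 6 mm thick, three gaps of 31 degrees, 120 apart; lugs pass with about 5 degrees to spare each way. From above, the gaps lie 10 to 63 degrees CLOCKWISE of the rib (and of the directions 120 degrees from it); exactly where is not measured: find it by feel.
- pad_top (a point): Where the spring pad's top is when free, 91 mm above the canister's origin. Well damped, it pushes the cap up: 3 N at first, plus 600 N/m, about 8 N at h = 83 mm. Lugs are below the ring when h is under 83 mm: keep h at 79 to 82 mm and turn clockwise. Caught 27 degrees past the gap middle, end stop at 60. Let go, it stays at h = 83 mm; uncaught, it springs to 91 mm or more.
- spare_jar: Bystander: closed white jar with a blue lid, 56 mm diameter, 75 mm tall; origin at the centre of its underside.
- solder_spool: Bystander: green spool, 60 mm diameter, 45 mm tall; origin at the centre of its underside.
- multimeter: Bystander: orange multimeter lying flat, 150 x 75 x 40 mm; origin at the centre of its underside.
- screwdriver: Bystander: green-handled screwdriver lying along its x, 180 mm long, under 35 mm thick; origin under its middle.
- mug: Bystander: blue mug, 80 mm diameter, 90 mm tall; origin at the centre of its underside.
- cell_tray: Bystander: black four-compartment tray of coin cells, 120 x 90 x 25 mm; origin at the centre of its underside.
- screw_lid: Bystander: flat grey screw lid, 54 mm diameter, 14 mm tall, without a grip bar; not the canister's cap. Origin at the centre of its underside.
Things that resemble listed ones, but are neither listed nor needed, are in the scene too. Of the things like the cap, leave any that is orange or pink; of the rest the smaller one is meant.

How it is judged (in metres and radians):
On the way, in this order (a step that is already met when the one before it is completed fails the run):
1. the cap is set upright into the canister's mouth (horizontal distance between cap and canister below 0.006 m and z of cap in the frame of canister below 0.0985 m and angle between cap's own z axis and vertical below 0.15 rad), for 0.1 s.
2. the cap is pressed down so far that its lugs are below the catch ring (z of cap in the frame of canister below 0.0835 m), for 0.1 s.
At the end, for the whole second after the job is handed in: The released cap stays down, caught in the canister: its origin 76 to 86.5 mm above the canister's origin, within 4 mm of the canister's axis, tilted less than 0.07 rad (4 degrees), and at rest (z of cap in the frame of canister between 0.076 and 0.0865 m and horizontal distance between cap and canister below 0.004 m and angle between cap's own z axis and vertical below 0.07 rad and linear speed of cap below 0.02 m/s); the robot touches nothing.
It fails at once if the cap or the robot bears on the canister with more than 40 N, all contacts added up (contact force between any of cap, the arm, the fingers and canister above 40 N).
It fails at once if a bystander is pushed more than 20 mm away (distance of any of spare_jar, solder_spool, multimeter, screwdriver, mug, cell_tray, screw_lid from where it was at the start of the episode above 0.02 m).
It also fails if it takes over 72 s, if anything falls off the work surface, if the arm or the gripper's body presses on something with over 40 N, if the wrist force passes 120 N, or if a joint passes its speed limit or range.

ROBOT

A 7-joint arm with a two-finger parallel gripper is mounted at the origin on the work surface. World frame = base frame: x ahead of the robot, y to its left, z up, the work surface at z = 0. Lengths are in mm, angles in rad, forces in N, time in s.
With the tool pointing down it reaches from about 350 to 900 mm from the base axis. Payload 8.1 kg.
Tool frame: the origin (TCP) lies at the very end of the fingers, on their centre line; the grasp point (between the pads) lies 19 mm behind it (robot.grasp_offset is the y of the grasp point in the tool frame, in mm); y points along the fingers, z is the direction in which the jaws open and shut, and the axes are right-handed (so a half turn about y gives the same grasp; the last joint's range is limited). The gripper opens to 92 mm and grips with 3 to 60 N. Pads are 19 mm wide; open, the fingers measure 130 mm over their backs; the gripper's body (75 mm by 190 mm) begins 47 mm behind the grasp point.
Start: joints at [-1.203, 0.434, 0.025, 1.573, -0.012, 1.134, -0.075], TCP at [283.527, 557.004, 226.742] pointing down, gripper open.
Joint ranges: [-2.62, 2.62], [-0.44, 2.09], [-1.27, 1.32], [0.08, 2.57], [-1.32, 4.46], [0.12, 2], [-2.74, 2.74]. Speed limits (rad/s): [2.22, 2.22, 3.01, 3.01, 3.14, 3.14, 3.14].

INTERFACE

Orientations are given as a unit quaternion [w, x, y, z].
In Python, from plant import robot gives the robot as it stands.
- The arm moves only by the tool arm_command, never from a script. Its argument "motion" is a list of rows, each a list of 7 numbers: the turn, a rotation vector about the tool's x, y, z in degrees, then the shift along the tool's x, y, z in mm, then the finger opening in mm, from 0 to 91.8. In form: [[wx, wy, wz, tx, ty, tz, claw], ...]. A call has 1 to 8 rows; each row is the pose to reach, as a shift and turn from the pose commanded when the call began, along the tool's axes at that moment; what a row does not reach only later rows make up. A row lasts 1/8 s, in which the tool goes at most 62.5 mm and 10.7 degrees, less where a joint would pass 70% of its speed; a pose out of reach is approached as far as the arm can. A call with a gripper value outside its range is refused whole. The fingers move at their own pace and stop on an object; the grip force is fixed at half the most. Time passes only in rows, so rows that repeat a pose let the fingers close. It gives the time, the measured TCP pose, the force and the opening at its end, in the units of the state.
- robot.state(): the state, without advancing time (a new reading comes with each control period).
- robot.camera(name): name is "side" or "top" or "wrist"; returns a dict with "frame" (400x640x3 uint8, red, green, blue), "depth" (400x640 float32, mm along the optical axis (not along the pixel's ray), 0 where there is no reading), "intrinsics" (3x3 intrinsics, pixels), "k1" (the pictures are not rectified: a ray, as slopes to the right and down, at radius r is drawn at 1 + k1 r^2 times it, then the intrinsics apply), "extrinsics" (4x4, takes a point from camera to world coordinates). Camera axes: x right, y down, z forward; pixel columns grow to the right and rows downward; lengths in mm; the calibration is good to about 2 mm. A picture is of the moment at which its call begins.
- robot.job_done(): hands the job in, once; it reports no verdict.
Trained networks look in a picture, given as the dict that the camera call returned (one of the last four; its "shot" number tells which), for a name from the list of things; names that differ only in an ending like _2 or _b are one class to them, and where a whole thing is asked for, a point or a joint stands for the part that bears it (a point fixed in the world has none). Each returns a list of dicts, best first, with "conf" (0 to 1); they miss things now and then, are a little off and sometimes report something else, mostly with a low value. They report only what shows in the picture. A call takes as long as a camera call. They do not tell look-alikes from the thing itself.
- robot.boxes_of(picture, target): "point" ([column, row] in pixels, amid what is visible of it).
- robot.mark_of(picture, target): "point" ([column, row] in pixels: a listed point, or the origin of a listed thing).
The state is a dict: "time": time; "joint_pos": joint angles; "joint_velocities": joint speeds; "effort": joint torques, N m; "eef_pos": TCP position; "orientation": TCP orientation; "ft_force": force on the tool from outside, world axes, zero at the start; "moment": the same for the moment, N m; "opening": finger opening in mm.
Only numpy, scipy, OpenCV 4.12 (cv2) and the standard library are available. Lean on these libraries where they do the work, as an engineer would, in place of code of your own. Each camera call takes 0.05 s, during which the arm holds its last target. There are 200 camera calls.

## Working session

There is one attempt and no reset: what is moved stays moved. The work goes in short steps, Python scripts to look and compute and a tool call to move; the robot and the scene stay as the last step left them, time stands still between calls to the robot, and variables do not carry over. Pictures are saved under pics/ and viewed, about 8 in all and at most 12, crops included, and the job is handed in when it is done.

Besides the shell and the picture viewer there is one more tool, called by a JSON object that holds its "op" and its "data", one argument or row to a line. arm_command: Moves the arm, as the interface text tells. Its arguments: {"type":"object","properties":{"motion":{"type":"array"}},"required":["motion"]}

```bash
ls; mkdir -p pics
cat > h.py <<'E'
import numpy as np, cv2
from plant import robot
from scipy.spatial.transform import Rotation as R
def ray(p,px):
    K=p["intrinsics"];q=np.array([(px[0]-K[0,2])/K[0,0],(px[1]-K[1,2])/K[1,1]]);s=q.copy()
    for _ in range(20): s=q/(1+p["k1"]*(s@s))
    return s
def world(p,px,z=None):
    s=ray(p,px);E=np.array(p["extrinsics"]);d=E[:3,:3]@np.array([s[0],s[1],1]);o=E[:3,3]
    if z is None:
        D=p["depth"][int(round(px[1])),int(round(px[0]))]; return o+D*d
    return o+d*(z-o[2])/d[2]
def proj(p,X):
    E=np.array(p["extrinsics"]);c=E[:3,:3].T@(np.array(X)-E[:3,3]);s=c[:2]/c[2];s=s*(1+p["k1"]*(s@s));K=p["intrinsics"]
    return np.array([K[0,0]*s[0]+K[0,2],K[1,1]*s[1]+K[1,2]])
def save(p,n,crop=None,f=1):
    im=p["frame"][:,:,::-1]
    if crop: a,b,c,d=crop; im=im[b:d,a:c]
    cv2.imwrite("pics/"+n,cv2.resize(im,None,fx=f,fy=f,interpolation=cv2.INTER_CUBIC))
def Rt():
    s=robot.state();q=s["orientation"];return R.from_quat([q[1],q[2],q[3],q[0]])
E
python3 - <<'E'
from h import *
np.set_printoptions(precision=1,suppress=True)
s=robot.state();print(s["time"],s["eef_pos"],s["ft_force"],robot.grasp_offset);print(Rt().as_matrix())
for n in("top","side"):
    p=robot.camera(n);save(p,n+"0.png",None,1.2)
    print(n,np.array(p["extrinsics"])[:3],p["intrinsics"][0,0],p["k1"])
    for t in("cap","cap_grip","canister","canister_mouth","ring_centre"):
        for b in robot.mark_of(p,t)[:3]: print(t,np.round(b["point"]),round(b["conf"],2), world(p,b["point"]))
    for b in robot.boxes_of(p,"cap")[:4]: print("box",np.round(b["point"]),b["conf"],world(p,b["point"]))
E
```

```text
pics
0.0 [283.3 556.5 226. ] [ 0.9 -0.3  0.5] -18.8
[[ 0.9 -0.   0.5]
 [-0.5 -0.   0.9]
 [ 0.  -1.  -0. ]]
top [[  -0.    -1.     0.1  481.9]
 [  -1.     0.    -0.    15.4]
 [   0.    -0.1   -1.  1395.6]] 467.374090425216 -0.11757634155370207
cap [265. 226.] 0.92 [508.4 181.7  44.7]
cap [294. 276.] 0.77 [364.3  99.1  72.4]
cap [222. 230.] 0.59 [498.9 311.5  32.9]
cap_grip [266. 226.] 0.93 [507.1 178.3  47.3]
cap_grip [251. 264.] 0.83 [399.5 224.7  53.3]
cap_grip [294. 276.] 0.72 [365.4  99.1  72.5]
canister [376. 222.] 0.75 [ 511.3 -133.6   87.6]
ring_centre [377. 219.] 0.66 [ 519.1 -135.9   89.1]
box [217. 229.] 0.88 [502.6 318.7  58.4]
box [292. 278.] 0.66 [356.6 107.9  66. ]
box [262. 227.] 0.62 [504.9 194.1  24. ]
box [256. 265.] 0.57 [395.4 215.3  25.4]
side [[   0.9   -0.2    0.3  230.2]
 [  -0.4   -0.5    0.7 -748.3]
 [  -0.    -0.8   -0.6  714.5]] 375.41638477914 -0.026022268364743955
cap [254. 184.] 0.85 [489.4 294.9  10.8]
cap [231. 200.] 0.7 [388.3 213.9  25.4]
cap [234. 228.] 0.67 [359.5  68.   34.8]
cap_grip [272. 191.] 0.8 [511.9 171.5  50.2]
cap_grip [231. 218.] 0.79 [361.5  93.2  53.8]
cap_grip [232. 192.] 0.61 [396.3 222.   50.6]
canister [273. 192.] 0.71 [514.9 170.4  47. ]
canister [317. 271.] 0.65 [ 503.7 -174.    34.3]
canister_mouth [319. 245.] 0.59 [ 520.2 -146.4   90. ]
ring_centre [322. 240.] 0.73 [ 534.9 -133.8   90.9]
box [253. 174.] 0.87 [488.7 293.4  50.5]
box [230. 197.] 0.75 [390.8 228.9  29.5]
box [230. 222.] 0.59 [358.2  98.7  35.3]
box [274. 195.] 0.55 [518.2 181.8  26.4]
```

View pics/top0.png

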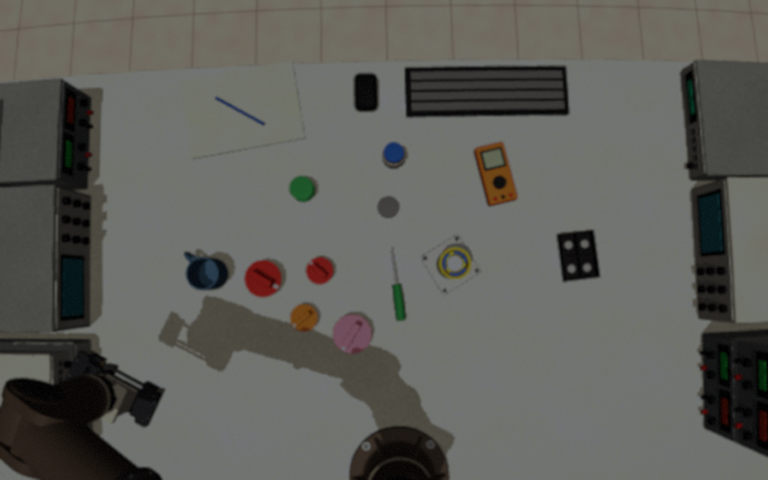

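View pics/side0.png

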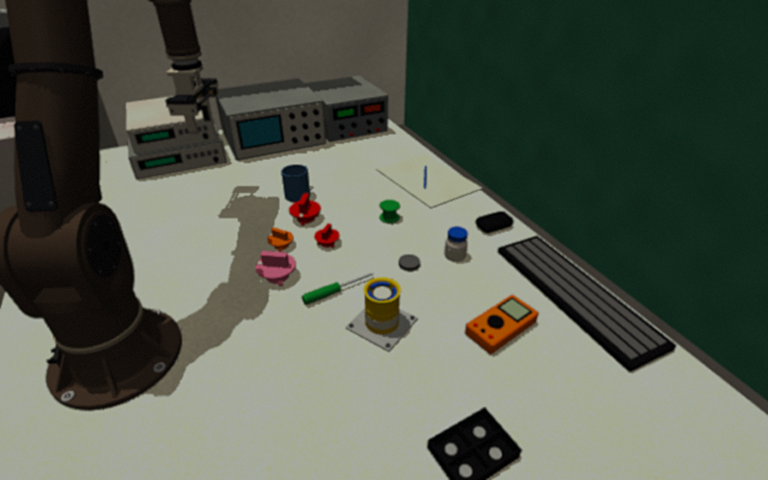

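Candidates in native top pixels: large red (219,232), small red (267,225), orange (254,264), pink (294,277). The small red one is meant. The canister is at (378,219). Next I move above the small red cap for a close look.

Run:
```python
from h import *
np.set_printoptions(precision=3,suppress=True)
r=Rt();s=robot.state();print(r.as_matrix())
print(r.inv().apply(np.array([450,180,300])-s["eef_pos"]))
p=robot.camera("wrist");E=np.array(p["extrinsics"]);print(p["intrinsics"]);print(r.inv().apply(E[:3,3]-s["eef_pos"]));print(r.as_matrix().T@E[:3,:3])
```

```text
[[ 0.891  0.     0.454]
 [-0.454  0.     0.891]
 [-0.    -1.     0.   ]]
[ 319.385  -73.256 -260.444]
[[335.062   0.    316.007]
 [  0.    335.062 201.556]
 [  0.      0.      1.   ]]
[ -78.241 -158.899   -0.792]
[[ 0.     0.957  0.29 ]
 [-0.001 -0.29   0.957]
 [ 1.    -0.     0.001]]
```

Run:
```python
from h import *
r=Rt();s=robot.state()
print(np.round(r.inv().apply(np.array([490,180,230])-s["eef_pos"]),1))
```

```text
[ 355.    -3.2 -242.3]
```

{"op": "arm_command", "data": {
  "motion": [
    [0,0,0,50,0,-35,90],
    [0,0,0,100,0,-75,90],
    [0,0,0,150,0,-115,90],
    [0,0,0,200,0,-155,90],
    [0,0,0,250,0,-190,90],
    [0,0,0,300,0,-220,90],
    [0,0,0,350,0,-240,90],
    [0,0,0,355,0,-242,90]
  ]
}}

```text
time: 1.75
eef_pos: [492.5, 176.2, 227.0]
orientation: [-0.687, 0.687, -0.167, 0.168]
ft_force: [-0.9, 0.9, -0.1]
opening: 89.9
```

Run:
```python
from h import *
np.set_printoptions(precision=2,suppress=True)
s=robot.state();print(s["time"],s["eef_pos"],s["joint_pos"]);print(Rt().as_matrix())
p=robot.camera("wrist");save(p,"w1.png")
for t in("cap","cap_grip"):
  for b in robot.mark_of(p,t)[:4]: print(t,np.round(b["point"]),round(b["conf"],2), world(p,b["point"]))
```

```text
1.75 [492.55 176.18 227.04] [-0.6   0.27  0.19  1.83 -0.06  1.05  0.71]
[[ 0.89  0.    0.46]
 [-0.46 -0.    0.89]
 [ 0.   -1.   -0.  ]]
cap [315.  74.] 0.81 [401.2  222.05  51.47]
cap [203.  91.] 0.8 [361.89 115.3   36.76]
cap [328. 182.] 0.73 [504.87 184.05  30.61]
cap [431. 113.] 0.65 [481.38 302.05  67.36]
cap_grip [330. 190.] 0.87 [508.45 183.33  50.04]
cap_grip [446. 115.] 0.86 [489.02 313.25  68.  ]
cap_grip [310.  72.] 0.65 [396.87 218.67  50.87]
cap_grip [182.  93.] 0.64 [360.6  107.4   71.31]
```

View pics/w1.png

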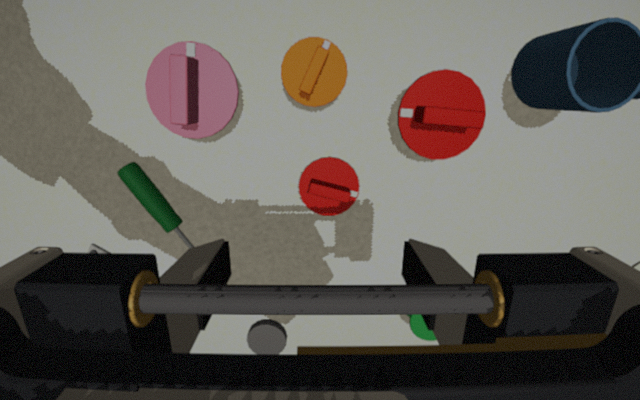

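The wrist view shows the small red cap at (329,186), its white mark at (354,194), clearly smaller than the large red at (441,114). Orange is at (314,72), pink at (192,90). Now I measure the bar and rim from depth.

```bash
cat >> h.py <<'E'
def cloud(p,crop):
    a,b,c,d=crop;P=[];C=[]
    for v in range(b,d):
        for u in range(a,c):
            if p["depth"][v,u]>0: P.append(world(p,(u,v)));C.append(p["frame"][v,u])
    return np.array(P),np.array(C).astype(int)
E
python3 - <<'E'
from h import *
np.set_printoptions(precision=3,suppress=True)
p=robot.camera("wrist");P,C=cloud(p,(285,145,375,225))
red=(C[:,0]>2*C[:,1])&(C[:,0]>60)
for lo,hi in((18,34),(42,60)):
    q=P[(P[:,2]>lo)&(P[:,2]<hi)&(red if lo>30 else True)];print(lo,len(q),q.mean(0),np.median(q[:,2]),cv2.minAreaRect(q[:,:2].astype(np.float32)),cv2.minEnclosingCircle(q[:,:2].astype(np.float32)))
w=(C.min(1)>110);q=P[w&(P[:,2]>15)&(P[:,2]<40)];
print("white",len(q),q.mean(0) if len(q) else 0, np.median(P[P[:,2]<12][:,2]))
for px in((354,194),(352,193)):print(world(p,px,26),world(p,px))
m=np.zeros((400,640),np.uint8);f=p["frame"].astype(int);m[145:225,285:375]=((f[:,:,0]>2*f[:,:,1])&(f[:,:,0]>40))[145:225,285:375]*255
c=max(cv2.findContours(m,0,2)[0],key=cv2.contourArea);print(cv2.fitEllipse(c))
h=cv2.convexHull(c)[:,0];W=np.array([world(p,x,26)[:2] for x in h.astype(float)],np.float32);print(cv2.minEnclosingCircle(W))
E
```

```text
18 2156 [508.753 182.342  27.017] 26.965840793729654 ((510.9227600097656, 181.3651885986328), (65.98922729492188, 66.58985900878906), 22.274246215820312) ((511.0634765625, 181.35057067871094), 33.825496673583984)
42 512 [509.962 181.898  50.191] 50.64750546418131 ((510.80621337890625, 181.58494567871094), (42.82181167602539, 12.444795608520508), 47.17704391479492) ((510.14306640625, 182.31948852539062), 21.64561653137207)
white 35 [530.307 203.045  27.53 ] 0.9525662472123599
[527.953 208.484  26.   ] [527.537 208.511  27.378]
[525.894 206.986  26.   ] [525.696 207.003  26.672]
((324.80718994140625, 190.6710662841797), (56.18779373168945, 57.874080657958984), 37.41863250732422)
((511.07586669921875, 181.48843383789062), 33.21295928955078)
```

Cap is at (511.0, 181.5) with yaw 47.2°: rim 66-67 mm across, bar 42.8 x 12.4 mm at z = 50, all as specified. Now I measure the canister before grasping.

{"op": "arm_command", "data": {
  "motion": [
    [0,0,0,25,-20,-40,90],
    [0,0,0,50,-40,-85,90],
    [0,0,0,75,-50,-130,90],
    [0,0,0,100,-50,-180,90],
    [0,0,0,125,-50,-225,90],
    [0,0,0,140,-50,-260,90],
    [0,0,0,149,-50,-273,90],
    [0,0,0,149,-50,-273,90]
  ]
}}

```text
time: 2.95
eef_pos: [499.3, -129.7, 276.6]
orientation: [0.688, -0.687, 0.165, -0.165]
ft_force: [-0.3, 1.3, 0.6]
opening: 90.1
```

Run:
```python
from h import *
np.set_printoptions(precision=3,suppress=True)
s=robot.state();print(s["time"],s["eef_pos"],s["joint_pos"])
p=robot.camera("wrist");
import pickle;pickle.dump(p,open("can.pkl","wb"))
b=robot.mark_of(p,"canister_mouth");print(b[:2]);b=b[0]["point"] if b else proj(p,(517,-138,100))
u,v=map(int,b);x0,y0=max(u-100,0),max(v-80,0);save(p,"can.png",(x0,y0,x0+200,y0+160),4);print(x0,y0)
```

```text
2.95 [ 499.35  -129.683  276.638] [-0.163  0.215  0.385  1.784 -0.088  1.159  1.35 ]
[{'point': [316.2, 203.5], 'conf': 0.72}]
216 123
```

View pics/can.png

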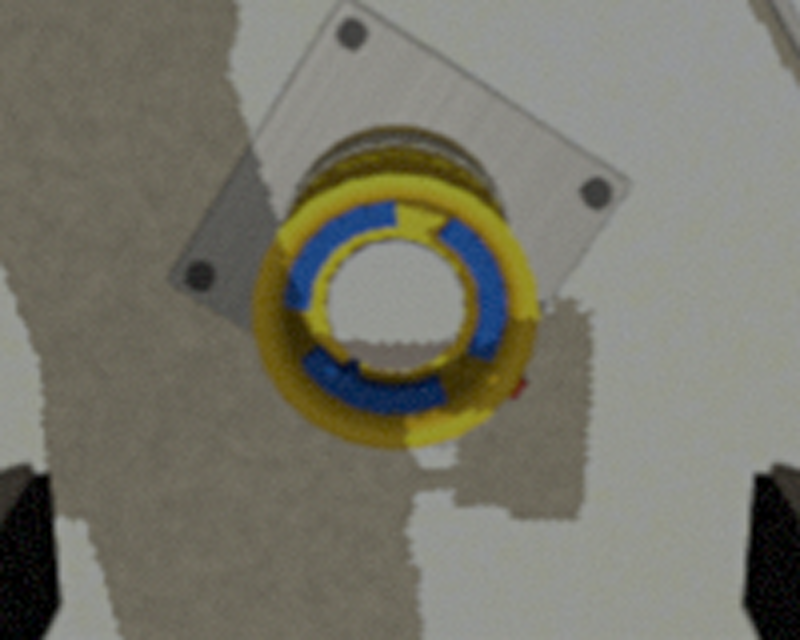

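The crop shows the mouth centred near crop (397,308). The red rib is at (518,388). Three ring gaps show near (418,218), (308,328) and (465,382). I compute centre, rib angle and gap angles.

Run:
```python
from h import *
import pickle
np.set_printoptions(precision=2,suppress=True)
p=pickle.load(open("can.pkl","rb"));P,C=cloud(p,(266,150,370,250))
top=P[(P[:,2]>97)&(P[:,2]<106)];c,r=cv2.minEnclosingCircle(top[:,:2].astype(np.float32));print("top z",np.median(top[:,2]),"circle",c,r)
# yellow rim: robust circle fit on outer hull
h=cv2.convexHull(top[:,:2].astype(np.float32))[:,0];A=np.c_[2*h,np.ones(len(h))];x=np.linalg.lstsq(A,(h**2).sum(1),rcond=None)[0];print("fit",x[:2],np.sqrt(x[2]+x[0]**2+x[1]**2))
cx=x[:2]
red=(C[:,0]>2*C[:,1])&(C[:,0]>60);q=P[red];print("rib",q.mean(0),np.degrees(np.arctan2(*(q[:,:2].mean(0)-cx)[::-1])))
# blue ring angles at z=94 plane (+1 bias)
f=p["frame"].astype(int)
blue=[];
for v in range(150,250):
    for u in range(266,370):
        if f[v,u,2]>1.4*f[v,u,0] and f[v,u,2]>f[v,u,1]*1.15:
            w=world(p,(u,v),94.5)[:2]-cx;blue.append((np.degrees(np.arctan2(w[1],w[0])),np.hypot(*w)))
b=np.array(blue);print(len(b),np.percentile(b[:,1],[2,50,98]))
a=np.sort(b[(b[:,1]>23)&(b[:,1]<29.5),0]);d=np.diff(np.r_[a,a[0]+360]);
for i in np.argsort(-d)[:4]: print("gap from",a[i],"width",d[i],"mid",a[i]+d[i]/2)
z=P[(np.hypot(*(P[:,:2]-cx).T)<18)];print("pad z",np.median(z[:,2]))
# square foot plate orientation via detected bolts
px=np.array([[352,34],[596,192],[200,276]])/4+[216,123];
for a in px: print(world(p,a,6),world(p,a))
```

```text
top z 100.45951972705802 circle (519.8043823242188, -141.09683227539062) 38.315399169921875
fit [ 519.31 -141.99] 37.310569334489145
rib [ 551.66 -121.39   99.52] 32.494429391258286
725 [21.3  25.97 29.3 ]
gap from 123.35431852643387 width 30.975330627161497 mid 138.84198384001462
gap from 2.017751572959981 width 30.615078217296357 mid 17.32529068160816
gap from -119.52579347789629 width 30.172786539282626 mid -104.43940020825497
gap from 63.36811718463859 width 2.213391354641729 mid 64.47481286195946
pad z 91.86377578184857
[ 456.   -125.07    6.  ] [ 455.7  -124.72   10.9 ]
[537.14 -77.55   6.  ] [535.95 -77.74  10.75]
[ 503.26 -206.7     6.  ] [ 502.73 -205.89    9.1 ]
```

Canister centre is (519.5,-142): the mouth circle fit and the bolt midpoint agree. The rib is at about 31° yaw. The gap middles are at 17°, 137° and -103°, about 14° clockwise of the rib. I will take the cap with tool yaw 137.2°, which leaves joint-7 room for the clockwise twist.

{"op": "arm_command", "data": {
  "motion": [
    [0,-10,0,-20,0,43,70],
    [0,-20,0,-41,0,88,70],
    [0,-30,0,-62,20,134,70],
    [0,-40,0,-83,50,179,70],
    [0,-50,0,-104,80,224,70],
    [0,-60,0,-122,120,263,70],
    [0,-70,0,-131,160,282.6,70],
    [0,-74.5,0,-131,177,282.6,70]
  ]
}}

```text
time: 4.05
eef_pos: [507.9, 185.1, 97.4]
orientation: [0.646, -0.645, -0.287, 0.289]
ft_force: [0.4, -1.0, 1.3]
opening: 69.9
```

{"op": "arm_command", "data": {
  "motion": [
    [0,0,0,0,0,0,70]
  ]
}}

```text
time: 4.18
eef_pos: [508.7, 182.3, 98.5]
orientation: [0.647, -0.647, -0.285, 0.287]
ft_force: [-0.0, 0.7, 1.0]
opening: 69.8
```

```bash
cat >> h.py <<'E'
def st():
    s=robot.state();r=Rt();M=r.as_matrix();print("t",round(s["time"],2),"tcp",np.round(s["eef_pos"],2),"yaw",round(np.degrees(np.arctan2(M[1,2],M[0,2])),2),"tilt",np.round(M[2],4),"j",np.round(s["joint_pos"],2),"F",np.round(s["ft_force"],2),"M",np.round(s["moment"],2),"open",s["opening"]);return s,r
E
python3 - <<'E'
from h import *
s,r=st()
print(r.inv().apply(np.array([511,181.5,30])-s["eef_pos"]))
p=robot.camera("wrist");save(p,"w2.png")
P,C=cloud(p,(200,130,440,300));red=(C[:,0]>2*C[:,1])&(C[:,0]>50)
q=P[red&(P[:,2]>44)&(P[:,2]<60)&(np.hypot(P[:,0]-511,P[:,1]-181)<40)]
if len(q)>30: print(len(q),np.median(q[:,2]),cv2.minAreaRect(q[:,:2].astype(np.float32)))
E
```

```text
t 4.17 tcp [508.71 182.29  98.47] yaw 137.66 tilt [-0.0024 -1.      0.002 ] j [-0.43  0.45 -0.02  1.92  0.01  0.78  1.95] F [-0.05  0.74  0.98] M [ 0.11  0.01 -0.03] open 69.83344050474618
[ 1.11894878 68.46576324 -2.36476363]
1149 50.86990384482124 ((510.6470947265625, 181.24322509765625), (43.904388427734375, 11.817371368408203), 47.89841079711914)
```

View pics/w2.png

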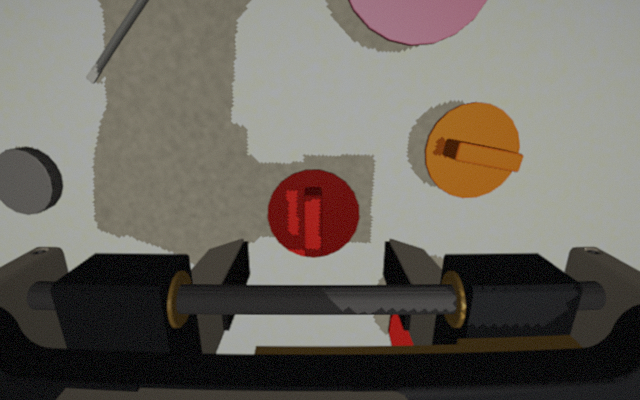

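The wrist view shows the small red cap, bar at (313,215), centred between the fingers at about (245) and (388), with the bar running straight across the jaws. Descending.

{"op": "arm_command", "data": {
  "motion": [
    [0,0,0,1,25,-2.3,60],
    [0,0,0,1,50,-2.3,50],
    [0,0,0,1,63,-2.3,40],
    [0,0,0,1,68,-2.3,40],
    [0,0,0,1,68,-2.3,40],
    [0,0,0,1,68,-2.3,40]
  ]
}}

```text
time: 4.97
eef_pos: [513.4, 180.1, 32.5]
orientation: [0.647, -0.647, -0.285, 0.284]
ft_force: [0.0, -0.1, -0.0]
opening: 39.6
```

```bash
python3 -c "
from h import *
s,r=st();print(r.inv().apply(np.array([510.8,181.4,30])-s['eef_pos']))"
```

```text
t 4.97 tcp [513.4  180.12  32.53] yaw 137.51 tilt [ 1.2e-03 -1.0e+00 -5.0e-04] j [-0.42  0.55 -0.02  1.97  0.02  0.63  1.95] F [ 0.03 -0.12 -0.04] M [ 0.09  0.09 -0.04] open 39.61543636762077
[-0.81184562  2.53244082  2.78064806]
```

{"op": "arm_command", "data": {
  "motion": [
    [0,0,0,-0.8,1.5,2.8,40],
    [0,0,0,-0.8,2.5,2.8,40],
    [0,0,0,-0.8,2.5,2.8,40]
  ]
}}

```text
time: 5.35
eef_pos: [510.2, 181.2, 29.2]
orientation: [0.647, -0.647, -0.285, 0.285]
ft_force: [1.1, -0.7, -0.9]
opening: 39.9
```

```bash
python3 -c "
from h import *
s,r=st();print(r.inv().apply(np.array([510.8,181.4,30])-s['eef_pos']))"
```

```text
t 5.35 tcp [510.23 181.19  29.24] yaw 137.52 tilt [ 0. -1.  0.] j [-0.43  0.55 -0.02  1.97  0.02  0.62  1.95] F [ 1.12 -0.73 -0.85] M [ 0.11  0.1  -0.02] open 39.93499330273747
[ 0.54389314 -0.7559528  -0.27873705]
```

{"op": "arm_command", "data": {
  "motion": [
    [0,0,0,0,0,0,25],
    [0,0,0,0,0,0,10],
    [0,0,0,0,0,0,5],
    [0,0,0,0,0,0,5],
    [0,0,0,0,0,0,5]
  ]
}}

```text
time: 5.98
eef_pos: [510.3, 181.1, 29.2]
orientation: [-0.647, 0.647, 0.285, -0.285]
ft_force: [0.3, 0.3, 0.9]
opening: 11.7
```

```bash
python3 -c "
from h import *
s,r=st();print(r.inv().apply(np.array([510.8,181.4,30])-s['eef_pos']))"
```

```text
t 5.97 tcp [510.27 181.1   29.22] yaw 137.52 tilt [-0. -1. -0.] j [-0.43  0.55 -0.02  1.97  0.02  0.62  1.95] F [0.33 0.28 0.89] M [0.05 0.03 0.  ] open 11.70248816457317
[ 0.57658751 -0.7791497  -0.18452151]
```

{"op": "arm_command", "data": {
  "motion": [
    [0,0,0,0,-20,0,5],
    [0,0,0,0,-60,0,5],
    [0,0,0,0,-100,0,5],
    [0,0,0,0,-130,0,5]
  ]
}}

```text
time: 6.48
eef_pos: [510.5, 181.3, 160.9]
orientation: [0.647, -0.647, -0.285, 0.284]
ft_force: [0.4, 0.7, -0.2]
opening: 11.7
```

{"op": "arm_command", "data": {
  "motion": [
    [0,2,0,-20,0,-20,5],
    [0,4,0,-55,0,-53,5],
    [0,6,0,-92,0,-89,5],
    [0,8,0,-130,0,-126,5],
    [0,10,0,-168,0,-162,5],
    [0,12,0,-203,0,-196,5],
    [0,14,0,-225,0,-217,5],
    [0,15.5,0,-232.6,0,-225,5]
  ]
}}

```text
time: 7.48
eef_pos: [518.7, -144.4, 159.2]
orientation: [-0.68, 0.68, 0.193, -0.194]
ft_force: [1.0, 2.1, -0.6]
opening: 12.1
```

{"op": "arm_command", "data": {
  "motion": [
    [0,0,0,0,0,0,5],
    [0,0,0,0,0,0,5]
  ]
}}

```text
time: 7.72
eef_pos: [519.3, -140.5, 159.1]
orientation: [0.68, -0.679, -0.196, 0.196]
ft_force: [0.6, 0.5, -1.6]
opening: 11.7
```

Run:
```python
from h import *
s,r=st();print(r.inv().apply(np.array([519,-142.3,154])-s['eef_pos']))
p=robot.camera("side");u,v=map(int,proj(p,(519,-142,120)));save(p,"s2.png",(u-70,v-60,u+70,v+60),4)
```

```text
t 7.72 tcp [ 519.3  -140.49  159.11] yaw 122.17 tilt [ 3.e-04 -1.e+00  8.e-04] j [ 0.05  0.36  0.15  1.88 -0.07  0.9   2.36] F [ 0.6   0.51 -1.56] M [0.1  0.03 0.04] open 11.714749699857144
[-1.21823581  5.11122752 -1.37712486]
```

View pics/s2.png

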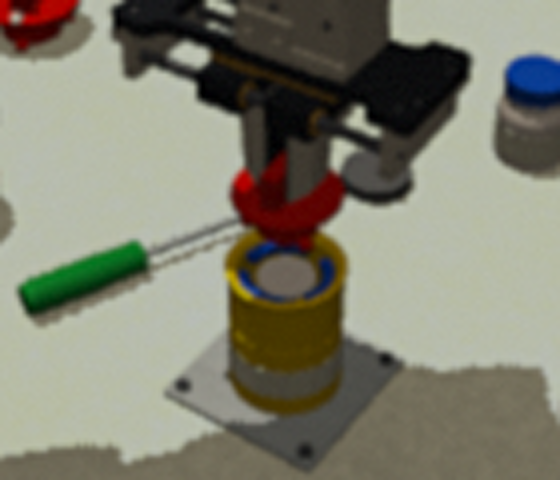

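The side crop shows the cap hanging upright in the fingers at (290,200), directly over the mouth at (288,265). Centre it, then lower it in steps.

{"op": "arm_command", "data": {
  "motion": [
    [0,0,0,-1.2,5,-1.4,5],
    [0,0,0,-1.2,15,-1.4,5],
    [0,0,0,-1.2,25,-1.4,5],
    [0,0,0,-1.2,28,-1.4,5],
    [0,0,0,-1.2,28,-1.4,5]
  ]
}}

```text
time: 8.4
eef_pos: [518.7, -144.1, 130.9]
orientation: [0.68, -0.68, -0.195, 0.195]
ft_force: [0.9, 0.1, -0.6]
opening: 11.9
```

Run:
```python
from h import *
s,r=st();print(r.inv().apply(np.array([519,-142.3,123])-s['eef_pos']))
```

```text
t 8.4 tcp [ 518.66 -144.13  130.86] yaw 122.02 tilt [-5.e-04 -1.e+00  5.e-04] j [ 0.06  0.4   0.14  1.91 -0.07  0.84  2.38] F [ 0.86  0.07 -0.62] M [ 0.07  0.03 -0.04] open 11.949334211119911
[1.26436307 7.86297333 1.36989901]
```

Run:
```python
from h import *
for i in range(5):
    robot.camera("side");print(np.round(robot.state()["eef_pos"],2),np.round(robot.state()["ft_force"],1))
```

```text
[ 518.89 -144.2   131.19] [-0.2  0.5 -0.8]
[ 519.01 -144.22  131.37] [-0.6  0.4 -0.7]
[ 519.09 -144.2   131.48] [ 0.  -0.6 -0.8]
[ 519.11 -144.21  131.53] [ 0.  -0.2 -0.8]
[ 519.05 -144.21  131.52] [-0.3 -0.4 -0.8]
```

{"op": "arm_command", "data": {
  "motion": [
    [0,0,0,0.8,2,1.2,5],
    [0,0,0,0.8,4,1.2,5],
    [0,0,0,0.8,4,1.2,5],
    [0,0,0,0.8,4,1.2,5]
  ]
}}

```text
time: 9.15
eef_pos: [518.9, -142.7, 127.2]
orientation: [0.68, -0.68, -0.195, 0.195]
ft_force: [0.3, -0.6, -0.1]
opening: 11.9
```

Run:
```python
from h import *
s,r=st();print(r.inv().apply(np.array([519,-142.3,123])-s['eef_pos']))
```

```text
t 9.15 tcp [ 518.9  -142.74  127.21] yaw 122.02 tilt [-0. -1.  0.] j [ 0.06  0.4   0.14  1.91 -0.08  0.83  2.37] F [ 0.33 -0.58 -0.14] M [ 0.08  0.05 -0.02] open 11.910565638772203
[0.31799892 4.20728532 0.32288894]
```

{"op": "arm_command", "data": {
  "motion": [
    [0,0,0,0.3,1,0.3,5],
    [0,0,0,0.3,2,0.3,5],
    [0,0,0,0.3,3,0.3,5],
    [0,0,0,0.3,3,0.3,5]
  ]
}}

```text
time: 9.65
eef_pos: [518.9, -142.3, 124.1]
orientation: [0.68, -0.68, -0.195, 0.195]
ft_force: [0.2, -0.1, -1.1]
opening: 11.8
```

{"op": "arm_command", "data": {
  "motion": [
    [0,0,0,0,0.7,0,5],
    [0,0,0,0,1.4,0,5],
    [0,0,0,0,1.4,0,5]
  ]
}}

```text
time: 10.02
eef_pos: [519.1, -142.3, 123.1]
orientation: [-0.68, 0.68, 0.195, -0.195]
ft_force: [-1.0, 0.0, 3.5]
opening: 12.1
```

Run:
```python
from h import *
s,r=st();print(r.inv().apply(np.array([519,-142.3,123])-s['eef_pos']))
```

```text
t 10.03 tcp [ 519.11 -142.33  123.12] yaw 122.02 tilt [ 3.e-04 -1.e+00 -2.e-04] j [ 0.06  0.41  0.14  1.92 -0.08  0.82  2.37] F [-1.02  0.03  3.47] M [ 0.16  0.3  -0.01] open 12.120886483408109
[-0.07735176  0.12443712  0.08929348]
```

Lugs are on the ring at TCP z 123.1, h ≈ 93.9 as specified, with 3.5 N. Now turn clockwise with a light push.

{"op": "arm_command", "data": {
  "motion": [
    [0,2,0,0,0.5,0,5],
    [0,4,0,0,0.8,0,5],
    [0,6,0,0,0.8,0,5],
    [0,8,0,0,0.8,0,5]
  ]
}}

```text
time: 10.52
eef_pos: [520.4, -142.4, 122.9]
orientation: [-0.691, 0.692, 0.148, -0.146]
ft_force: [1.6, 0.1, 4.6]
opening: 11.6
```

{"op": "arm_command", "data": {
  "motion": [
    [0,1.5,0,0,0.3,0,5],
    [0,3,0,0,0.5,0,5],
    [0,3,0,0,0.5,0,5]
  ]
}}

```text
time: 10.9
eef_pos: [520.6, -142.5, 122.5]
orientation: [-0.695, 0.696, 0.13, -0.128]
ft_force: [0.6, 0.1, 6.8]
opening: 11.5
```

Run:
```python
from h import *
s,r=st();print(r.inv().apply(np.array([519,-142.3,123])-s['eef_pos']))
```

```text
t 10.9 tcp [ 520.61 -142.48  122.54] yaw 110.98 tilt [ 0.0029 -1.     -0.0017] j [ 0.03  0.41  0.19  1.92 -0.1   0.82  2.21] F [0.58 0.07 6.84] M [-0.04 -0.31  0.08] open 11.503640129742019
[-1.43197817 -0.46551663  0.74578204]
```

{"op": "arm_command", "data": {
  "motion": [
    [0,1.5,0,-0.6,0,0.3,5],
    [0,3,0,-1.1,0,0.6,5],
    [0,3,0,-1.1,0,0.6,5]
  ]
}}

```text
time: 11.28
eef_pos: [517.1, -142.0, 121.1]
orientation: [0.699, -0.698, -0.11, 0.111]
ft_force: [-0.4, 0.6, -0.0]
opening: 11.8
```

Run:
```python
from h import *
s,r=st();print(r.inv().apply(np.array([519,-142.3,123])-s['eef_pos']))
```

```text
t 11.28 tcp [ 517.08 -141.99  121.12] yaw 108.0 tilt [-1.2e-03 -1.0e+00  6.0e-04] j [ 0.02  0.41  0.2   1.93 -0.11  0.82  2.16] F [-0.41  0.64 -0.  ] M [0.07 0.01 0.02] open 11.807678608941153
[ 1.73025096 -1.88345511 -0.89265481]
```

The force dropped to zero and the tool went to h ≈ 91.9 at cap yaw 18°, so the lugs are in the gaps, where the picture put them. Recentre and press down.

{"op": "arm_command", "data": {
  "motion": [
    [0,0.5,0,0.7,1,-0.4,5],
    [0,0.5,0,1,2,-0.5,5],
    [0,0.5,0,1,3,-0.5,5],
    [0,0.5,0,1,4,-0.5,5],
    [0,0.5,0,1,4,-0.5,5]
  ]
}}

```text
time: 11.9
eef_pos: [518.7, -142.3, 117.5]
orientation: [0.699, -0.699, -0.108, 0.108]
ft_force: [-2.2, 0.4, 4.6]
opening: 11.8
```

Run:
```python
from h import *
s,r=st();print(r.inv().apply(np.array([519,-142.3,110])-s['eef_pos']))
```

```text
t 11.9 tcp [ 518.7  -142.33  117.48] yaw 107.52 tilt [-2.e-04 -1.e+00  1.e-04] j [ 0.02  0.42  0.2   1.93 -0.11  0.81  2.16] F [-2.16  0.37  4.57] M [0.14 0.55 0.04] open 11.80255823709978
[ 0.3008227   7.48122268 -0.06224785]
```

h = 88.3 with 4.6 N, which matches the spring. Continuing to h ≈ 81.

{"op": "arm_command", "data": {
  "motion": [
    [0,0,0,0.2,1,0,5],
    [0,0,0,0.2,2.2,0,5],
    [0,0,0,0.2,3.4,0,5],
    [0,0,0,0.2,4.6,0,5],
    [0,0,0,0.2,5.8,0,5],
    [0,0,0,0.2,7,0,5],
    [0,0,0,0.2,7,0,5]
  ]
}}

```text
time: 12.78
eef_pos: [519.1, -142.3, 110.7]
orientation: [-0.699, 0.699, 0.108, -0.108]
ft_force: [-2.5, 0.6, 8.3]
opening: 12.1
```

Run:
```python
from h import *
s,r=st();print(r.inv().apply(np.array([519,-142.3,110])-s['eef_pos']))
```

```text
t 12.78 tcp [ 519.1  -142.33  110.74] yaw 107.52 tilt [ 2.e-04 -1.e+00 -1.e-04] j [ 0.02  0.43  0.2   1.93 -0.12  0.79  2.16] F [-2.54  0.64  8.32] M [ 0.1   0.85 -0.01] open 12.10939003674754
[-0.084411    0.74383989  0.06243534]
```

{"op": "arm_command", "data": {
  "motion": [
    [0,0,0,0,0.9,0,5],
    [0,3,0,0,0.9,0,5],
    [0,6,0,0,0.9,0,5],
    [0,9,0,0,0.9,0,5],
    [0,12,0,0,0.9,0,5],
    [0,12,0,0,0.9,0,5]
  ]
}}

```text
time: 13.52
eef_pos: [519.9, -142.3, 110.1]
orientation: [-0.706, 0.706, 0.034, -0.033]
ft_force: [-1.0, -0.5, 8.3]
opening: 11.7
```

Run:
```python
from h import *
s,r=st();print(r.inv().apply(np.array([519,-142.3,110])-s['eef_pos']))
```

```text
t 13.53 tcp [ 519.85 -142.28  110.15] yaw 95.49 tilt [ 1.6e-03 -1.0e+00 -4.0e-04] j [-0.02  0.43  0.26  1.94 -0.15  0.79  1.98] F [-1.03 -0.46  8.3 ] M [ 0.12  0.49 -0.06] open 11.678603688856851
[-0.84958526  0.14842227  0.06526798]
```

{"op": "arm_command", "data": {
  "motion": [
    [0,3,0,-0.3,0.2,0,5],
    [0,6,0,-0.5,0.2,0,5],
    [0,9,0,-0.5,0.2,0,5],
    [0,12,0,-0.5,0.2,0,5],
    [0,15,0,-0.5,0.2,0,5],
    [0,15,0,-0.5,0.2,0,5]
  ]
}}

```text
time: 14.28
eef_pos: [519.8, -142.4, 110.1]
orientation: [-0.705, 0.705, -0.058, 0.06]
ft_force: [-0.6, -0.6, 8.1]
opening: 12.0
```

Run:
```python
from h import *
s,r=st();print(r.inv().apply(np.array([519,-142.3,110])-s['eef_pos']))
```

```text
t 14.28 tcp [ 519.78 -142.42  110.11] yaw 80.49 tilt [ 0.0025 -1.     -0.    ] j [-0.07  0.43  0.33  1.94 -0.19  0.79  1.76] F [-0.63 -0.56  8.12] M [0.07 0.22 0.02] open 12.001624570866625
[-0.78670084  0.10619017 -0.01510204]
```

{"op": "arm_command", "data": {
  "motion": [
    [0,3,0,-0.4,0,0,5],
    [0,6,0,-0.4,0,0,5],
    [0,9,0,-0.4,0,0,5],
    [0,12,0,-0.4,0,0,5],
    [0,15,0,-0.4,0,0,5],
    [0,18,0,-0.4,0,0,5],
    [0,18,0,-0.4,0,0,5]
  ]
}}

```text
time: 15.15
eef_pos: [519.5, -142.3, 110.1]
orientation: [0.687, -0.687, 0.167, -0.169]
ft_force: [-1.1, -0.2, 8.6]
opening: 11.7
```

Run:
```python
from h import *
s,r=st();print(r.inv().apply(np.array([519,-142.3,110])-s['eef_pos']))
```

```text
t 15.15 tcp [ 519.52 -142.3   110.12] yaw 62.49 tilt [ 2.5e-03 -1.0e+00  8.0e-04] j [-0.13  0.44  0.41  1.95 -0.24  0.8   1.5 ] F [-1.07 -0.21  8.59] M [ 0.16  0.16 -0.05] open 11.65060868427886
[-0.46022454  0.11678291 -0.23408843]
```

Now about 45° past the gap middle. Before letting go, I test the catch with a gentle upward pull.

{"op": "arm_command", "data": {
  "motion": [
    [0,0,0,0,-1,0,5],
    [0,0,0,0,-2,0,5],
    [0,0,0,0,-3,0,5],
    [0,0,0,0,-3,0,5]
  ]
}}

```text
time: 15.65
eef_pos: [519.3, -142.3, 112.4]
orientation: [-0.687, 0.687, -0.167, 0.169]
ft_force: [5.3, -0.0, -4.7]
opening: 11.7
```

Run:
```python
from h import *
s,r=st()
```

```text
t 15.65 tcp [ 519.31 -142.27  112.36] yaw 62.54 tilt [ 2.e-03 -1.e+00  4.e-04] j [-0.14  0.44  0.41  1.95 -0.24  0.8   1.5 ] F [ 5.3  -0.04 -4.74] M [-0.15 -1.2  -0.03] open 11.690742153932495
```

The pull gives -4.7 N at h ≈ 83, so the ring holds the cap. Ease off, then open.

{"op": "arm_command", "data": {
  "motion": [
    [0,0,0,0,0.8,0,5],
    [0,0,0,0,0.8,0,5],
    [0,0,0,0,0.8,0,20],
    [0,0,0,0,0.8,0,35],
    [0,0,0,0,0.8,0,45],
    [0,0,0,0,0.8,0,45]
  ]
}}

```text
time: 16.4
eef_pos: [517.9, -142.2, 111.5]
orientation: [-0.687, 0.687, -0.168, 0.168]
ft_force: [0.3, -0.4, -0.6]
opening: 43.2
```

{"op": "arm_command", "data": {
  "motion": [
    [0,0,0,0,-10,0,45],
    [0,0,0,0,-40,0,45],
    [0,0,0,0,-80,0,45],
    [0,0,0,0,-125,0,45],
    [0,0,0,0,-150,0,45],
    [0,0,0,0,-150,0,45],
    [0,0,0,0,-150,0,45]
  ]
}}

```text
time: 17.27
eef_pos: [517.7, -142.1, 261.3]
orientation: [0.687, -0.687, 0.168, -0.168]
ft_force: [-0.5, 0.4, 0.2]
opening: 44.8
```

Run:
```python
from h import *
s,r=st();np.set_printoptions(precision=2,suppress=True)
p=robot.camera("wrist");u,v=map(int,proj(p,(519.5,-142,109)));P,C=cloud(p,(u-65,v-55,u+65,v+55))
d=np.hypot(P[:,0]-519.5,P[:,1]+142);red=(C[:,0]>2*C[:,1])&(C[:,0]>45)
q=P[red&(P[:,2]>100)&(P[:,2]<120)];A=np.c_[q[:,:2]-[519.5,-142],np.ones(len(q))];f=np.linalg.lstsq(A,q[:,2],rcond=None)[0];print("rim z",np.median(q[:,2]),"tilt",np.hypot(*f[:2]),cv2.minEnclosingCircle(q[:,:2].astype(np.float32)))
b=P[red&(P[:,2]>127)&(P[:,2]<145)];print("bar",np.median(b[:,2]),cv2.minAreaRect(b[:,:2].astype(np.float32)))
p=robot.camera("side");u,v=map(int,proj(p,(519,-142,110)));save(p,"s3.png",(u-90,v-70,u+90,v+70),4)
```

```text
t 17.27 tcp [ 517.74 -142.07  261.27] yaw 62.53 tilt [-6.e-04 -1.e+00 -0.e+00] j [-0.2   0.27  0.47  1.77 -0.13  1.14  1.41] F [-0.5   0.38  0.22] M [0.05 0.02 0.01] open 44.84665042450853
rim z 110.0157488908136 tilt 0.003614762859856063 ((522.3779296875, -142.03562927246094), 35.71104049682617)
bar 133.89317739431192 ((520.065185546875, -142.9721221923828), (10.889059066772461, 43.49362564086914), 62.597652435302734)
```

View pics/s3.png

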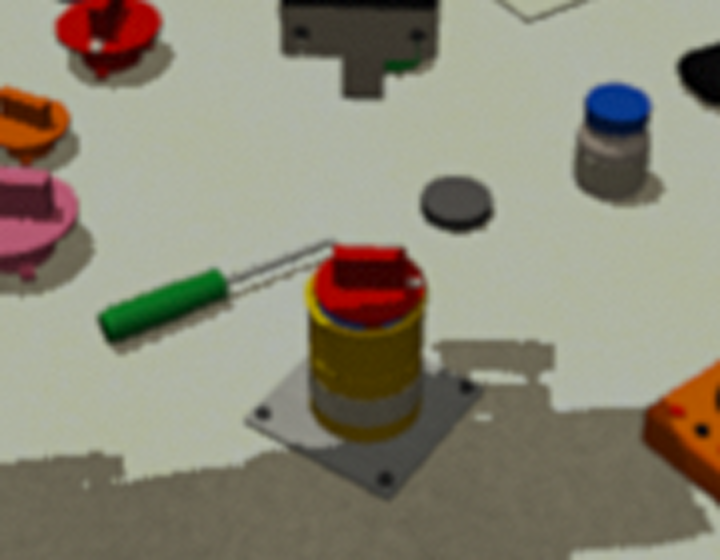

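The side crop shows the released cap sitting level in the canister at (368,280). The gripper is clear above it and the bystanders are undisturbed. Bar top is at z 133.9, so h ≈ 83-84, tilt is 0.004 rad, and the bar centre is about 1 mm off the axis.

```bash
python3 -c "
from plant import robot
print(robot.job_done())"
```

```text
the job is handed in; nothing more can be done
None
```

The small red cap is caught in the yellow canister and stays down by itself. I handed the job in about 17 s into the 72 s allowed; no verdict is reported.

- **What I did:** I set the cap in the mouth, and its lugs landed on the ring at h ≈ 94 mm. Turned clockwise under a light push, they dropped through the gaps about 14° past the rib. I then pressed to h ≈ 81 mm and turned on to about 45° past the gap middle. The highest force reading was under 10 N.
- **Last checks:** A gentle upward pull before letting go read −4.7 N at h ≈ 83 mm, so the ring was holding. After release the cap stood at h ≈ 83–84 mm, tilted about 0.004 rad and about 1 mm off the axis. The gripper was clear and touching nothing, and the bystanders in view looked undisturbed in the final picture.
- **Disagreements:** A circle fitted to the rim put the cap's centre about 3 mm off. I put that down to the red rib, since the rim fit came out too large and the bar fit gave about 1 mm. The arm also settled 1–3 mm from its commanded position several times, which I corrected from the measured pose.

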